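# Clamp a lamp module to the set spring mark

## Task

Set the lamp module (the black box with the round lens on top) down gently on the bed of the sealing clamp, between the stop and the sprung jaw, lens up and square to the jaws, and let go of it. Then turn the wing knob clockwise until the jaw's pointer, pushed back by its spring, stands level with the tooth of the set-mark rider; creep up to the mark, do not run well past it, or the glass cracks. Leave the other things on the bench where they are.

Things in the scene. Friction and masses are not known exactly. Their poses are not given: they have to be found in the camera images.
- module: Headlamp projector module, 0.2 to 0.4 kg: black box 48 (x) x 64 (y) x 36 mm high with a round lens 42 mm across on top (total height 55 mm). Origin: centre of its underside; z up. Grip it across its 48 mm width (its x). Starts lying lens up on the bench right of the clamp, any yaw up to 0.5 either way.
- clamp: Sealing clamp bolted to the bench: aluminium base plate 70 (x) x 262 (y) mm, 12 mm thick, its flat top is the bed. Origin: centre of the underside, at bench height; it clamps along its y axis. A dark stop block 50 mm wide (x), 28 mm high over the bed stands at its -y end, face somewhere from y = -97 to -107 mm (set differently each time, not measured).
- jaw_face (a point): Centre of the sprung jaw's pressing face (jaw 50 mm wide, 28 mm high over the bed). The face starts at clamp y = -23 mm and closes towards -y. The point is 14 mm over the bed.
- jaw (a joint): Spring deflection of the jaw in m: 0 unloaded, grows as the jaw is pushed back into its carriage; 0.7 N per mm, hard stop at 0.030.
- pointer_tip (a point): Tip of the steel pointer bar (4 mm wide, 4 mm thick, 44 mm long) that is fixed to the top of the jaw and lies along y over the dark carriage, 42 mm over the bench. It moves towards +y over the carriage by the spring deflection (jaw).
- mark_tip (a point): The set mark: tooth (3 mm wide in y, 13 mm long, on the +x side of the pointer bar) of a small steel rider on the carriage top, set differently each time. This point lies on the pointer's line, level with the middle of the tooth, 42 mm over the bench. Pointer tip and mark at the same clamp y = set. Rider, jaw and pointer all travel with the carriage.
- mark (a joint): Spring deflection (m) at which the pointer stands level with the mark, 0.012 to 0.022.
- knob_grip (a point): Wing knob, on its vertical axis (clamp x = 0, y = 98 mm), 76 mm over the bench. The wing is an upright plate 46 mm long (the point's x), 12 mm thick (its y: grip across this), from 63 to 87 mm over the bench, above a grey housing 50 x 56 mm, 52 mm high. The point turns with the knob.
- knob (a joint): Turn of the wing knob in rad: 0 at the start, grows clockwise seen from above, end stop at 6.6. Each rad drives carriage and jaw 7 mm towards the stop; friction of about 0.16 N m holds it where it is left. Several grasps are needed (3 to 6.2 rad in all).
- ballast: Bystander: flat finned aluminium box 70 x 85 x 26 mm, no lens. Origin: centre of underside.
- jar_a: Bystander: white putty jar, 66 mm across, 62 mm high. Origin: centre of underside.
- jar_b: Bystander: white putty jar, 60 mm across, 75 mm high. Origin: centre of underside.
- bezel: Bystander: steel bezel ring, 72 mm across, 18 mm high. Origin: centre of underside.
- driver: Bystander: screwdriver, 190 mm long, lying. Origin: under its middle.
- pliers: Bystander: pliers lying, about 165 mm long. Origin: near the joint, on the bench.
- bed (a point): Point on the bed top (12 mm over the bench, clamp x = 0, y = -60 mm) where the module's centre goes, its 64 mm side along the clamp's y, either way round. The opening from stop to jaw is 74 to 84 mm. The jaw later slides the module to the stop; friction on the bed alone can move the pointer up to about 7 mm before the stop is reached.
Things that resemble listed ones, but are neither listed nor needed, are in the scene too. There is more than one size of the module; the job needs the middle-sized.

How it is judged:
By the outcome, as a careful person would: the job done as asked, in the order asked, and still so for the second after the job is handed in, with the robot touching nothing.
It also fails if it takes over 72 s, if anything falls off the work surface, if the arm or the gripper's body presses on something with over 40 N, if the wrist force passes 120 N, or if a joint passes its speed limit or range.

## Robot

A 7-joint arm with a two-finger parallel gripper is mounted at the origin on the work surface. World frame = base frame: x ahead of the robot, y to its left, z up, the work surface at z = 0. Lengths are in m, angles in rad, forces in N, time in s.
With the tool pointing down it reaches from about 0.425 to 0.95 m from the base axis. Payload 16.7 kg.
Tool frame: the origin (TCP) lies midway between the tips of the shut fingers; the grasp point (between the pads) lies 19 mm behind it (arm.pinch_z is the distance from the TCP to the grasp point, in m); z points along the fingers, y is the line along which they close (so a half turn about z gives the same grasp; the last joint's range is limited). The gripper opens to 94 mm and grips with 3 to 60 N. Pads are 16 mm wide; open, the fingers measure 119 mm over their backs; the gripper's body (75 mm by 177 mm) begins 78 mm behind the grasp point.
Start: joints at [1.117, 0.426, 0.074, 1.606, -0.034, 1.111, -0.067], TCP at [0.203, -0.644, 0.205] pointing down, gripper open.
Joint ranges: [-2.85, 2.85], [-0.5, 2.14], [-1.23, 1.37], [0.21, 2.46], [-1.02, 4.16], [0.16, 2.05], [-2.73, 2.73]. Speed limits (rad/s): [1.89, 1.89, 2.39, 2.39, 3.01, 3.01, 3.01].

## Interface

Orientations are given as a 3x3 rotation matrix whose columns are the frame's x, y, z axes.
In Python, from workcell import arm gives the robot as it stands.
- The arm moves only by the tool play_rows, never from a script. Its argument "commands" is a list of rows, each a list of 7 numbers: the turn, a rotation vector about the tool's x, y, z in degrees, then the shift along the tool's x, y, z in mm, then the closure in counts, from 0 (fully open) to 255 (shut). In form: [[wx, wy, wz, tx, ty, tz, gripper], ...]. A call has 1 to 20 rows; each row shifts and turns the commanded pose from where the row before left it, along the tool's axes as they then stand; what a row does not reach is not made up. A row lasts 1/8 s, in which the tool goes at most 62.5 mm and 10.7 degrees, less where a joint would pass 70% of its speed; a pose out of reach is approached as far as the arm can. A call with a gripper value outside its range is refused whole. The fingers move at their own pace and stop on an object; the grip force is fixed at half the most. Time passes only in rows, so rows that do not move let the fingers close. It gives the time, the measured TCP pose, the force, the opening and the grip force at its end, in the units of the state.
- arm.sense(): the state, without advancing time (a new reading comes with each control period).
- arm.grab_frame(name): name is "scene" or "top"; returns a dict with "color" (384x512x3 uint8, red, green, blue), "z_map" (384x512 float32, m along the optical axis (not along the pixel's ray), 0 where there is no reading), "intrinsics" (3x3 intrinsics, pixels), "k1" (the pictures are not rectified: a ray, as slopes to the right and down, at radius r is drawn at 1 + k1 r^2 times it, then the intrinsics apply), "origin" and "orientation" of the camera in the world. Camera axes: x right, y down, z forward; pixel columns grow to the right and rows downward; lengths in m; the calibration is good to about 2 mm. A picture is of the moment at which its call begins.
- arm.hand_in(): hands the job in; it is judged then, once.
The state is a dict: "clock": time; "joints": joint angles; "qd": joint speeds; "effort": joint torques, N m; "tcp_pos": TCP position; "orientation": TCP orientation; "contact_force": force on the tool from outside, world axes, zero at the start; "torque": the same for the moment, N m; "width": finger opening in m; "grasp_force": force on a finger pad.
Only numpy, scipy, OpenCV 4.12 (cv2) and the standard library are available. Lean on these libraries where they do the work, as an engineer would, in place of code of your own. Each camera call takes 0.05 s, during which the arm holds its last target. There are 200 camera calls.

## Working session

There is one attempt and no reset: what is moved stays moved. The work goes in short steps, Python scripts to look and compute and a tool call to move; the robot and the scene stay as the last step left them, time stands still between calls to the robot, and variables do not carry over. Pictures are saved under pics/ and viewed, at most 11 in all, crops included, and the job is handed in when it is done.

Besides the shell and the picture viewer there is one more tool, called after ">>>" by a JSON object that holds its "fn" and its "kwargs", one argument or row to a line. play_rows: Moves the arm, as the interface text tells. Its arguments: {"type":"object","properties":{"commands":{"type":"array","items":{"type":"array","items":{"type":"number"}}}},"required":["commands"]}

```bash
mkdir -p pics; ls; cat > h.py <<'E'
import numpy as np, cv2
from workcell import arm
def grab(n,fn=None):
    f=arm.grab_frame(n)
    np.savez(''+n+'.npz',**{k:np.asarray(v) for k,v in f.items()})
    if fn: cv2.imwrite('pics/'+fn,f['color'][:,:,::-1])
    return f
def rays(f,px):
    K=np.asarray(f['intrinsics']);px=np.atleast_2d(np.asarray(px,float))
    k1=float(f['k1'])
    d=np.c_[(px[:,0]-K[0,2])/K[0,0],(px[:,1]-K[1,2])/K[1,1]]
    u=d.copy()
    for _ in range(20): u=d/(1+k1*(u**2).sum(1,keepdims=True))
    return np.c_[u,np.ones(len(u))]
def onplane(f,px,z):
    r=rays(f,px)@np.asarray(f['orientation']).T;o=np.asarray(f['origin'])
    return o+r*((z-o[2])/r[:,2:])
def cloud(f,px):
    px=np.atleast_2d(px);zz=np.asarray(f['z_map'])[px[:,1].astype(int),px[:,0].astype(int)]
    return np.asarray(f['origin'])+(rays(f,px)*zz[:,None])@np.asarray(f['orientation']).T
def full(f):
    v,u=np.mgrid[:384,:512];return cloud(f,np.c_[u.ravel(),v.ravel()]).reshape(384,512,3)
E
python3 - <<'E'
from h import *
print(arm.sense())
for n in('scene','top'):
    f=grab(n,n+'0.png');print(n,f['intrinsics'],f['k1'],f['origin'],f['orientation'])
a=cv2.imread('pics/scene0.png');b=cv2.imread('pics/top0.png')
E
```

```text
pics
{'clock': 0.0, 'joints': array([ 1.11649858,  0.42670123,  0.07380309,  1.60659778, -0.03406202,
        1.110846  , -0.06710858]), 'qd': array([-0.00053334,  0.00052209, -0.00058447,  0.00025711,  0.00070856,
        0.00131453, -0.00071961]), 'effort': array([ 8.64156482e-04, -9.35804629e+01,  3.66706342e+00, -4.54187930e+01,
       -4.87490161e-02,  2.00959237e-02,  1.15706362e-04]), 'tcp_pos': array([ 0.20241962, -0.64346183,  0.20479882]), 'orientation': array([[ 9.53901506e-01,  3.00119437e-01, -4.89656703e-04],
       [ 3.00119817e-01, -9.53900759e-01,  1.19866136e-03],
       [-1.07342328e-04, -1.29036056e-03, -9.99999162e-01]]), 'contact_force': array([-0.07738176, -0.46874611, -0.16372295]), 'torque': array([-0.05906492, -0.02392316, -0.00674422]), 'grasp_force': 0.0, 'width': 0.09390336587118492}
scene [[453.805236     0.         253.3580418 ]
 [  0.         453.805236   194.69567821]
 [  0.           0.           1.        ]] -0.06295757977518862 [0.98876906 0.37314406 0.99337372] [[-0.71837148  0.5773549  -0.38807696]
 [ 0.69562425  0.59054263 -0.40910427]
 [-0.00702237 -0.56384459 -0.82585105]]
top [[494.20854712   0.         249.64496894]
 [  0.         494.20854712 188.28503683]
 [  0.           0.           1.        ]] 0.02374478388629937 [ 0.36744831 -0.04379857  1.19288991] [[ 0.00136915 -0.98195679  0.18910045]
 [-0.99999548 -0.0018509  -0.00237103]
 [ 0.00267826 -0.18909635 -0.98195489]]
```

View pics/top0.png

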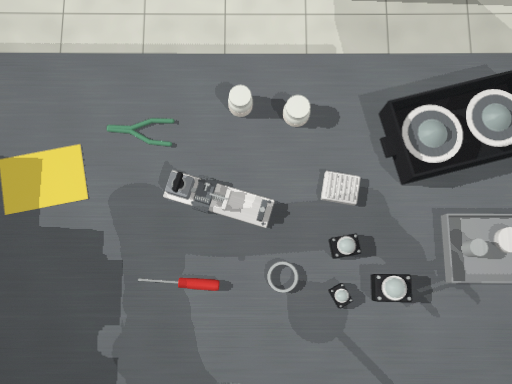

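View pics/scene0.png

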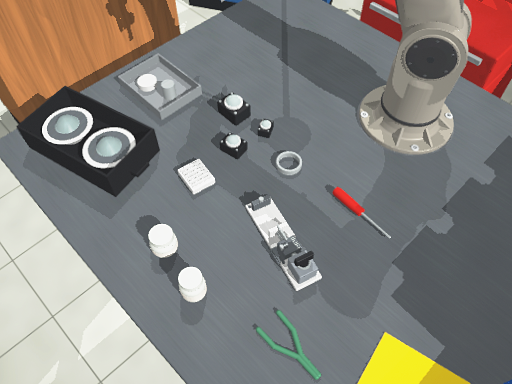

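The top view shows the clamp from (167,182) to (272,215), with the knob at (180,183) and the stop at (263,210). There are three modules, at (345,246), (392,288) and (341,296). The middle-sized one is probably (345,246). The scene view shows the same layout, with the modules at (233,145), (234,105) and (265,127).

```bash
python3 - <<'E'
from h import *
for n in('top','scene'):
    f=dict(np.load(n+'.npz'));P=full(f);c=f['color'];g=c.max(2)
    # modules: raised points near
    for (u,v) in ([(345,246),(392,288),(341,296)] if n=='top' else [(233,145),(234,105),(265,127)]):
        w=np.zeros(g.shape,bool);w[v-25:v+25,u-27:u+27]=1
        for lo,hi in((.028,.042),(.046,.09)):
            m=w&(P[:,:,2]>lo)&(P[:,:,2]<hi)
            nl,lab=cv2.connectedComponents(m.astype(np.uint8));
            m=lab==(1+np.argmax([ (lab==i).sum() for i in range(1,nl)])) if nl>1 else m
            q=P[m][:,:2].astype(np.float32)
            if len(q)<5: print('none');continue
            print(n,(u,v),lo,len(q),'z',np.median(P[m][:,2]).round(4),cv2.minAreaRect(q*1000),q.mean(0))
    # clamp plate: bed, white
    box=(slice(165,232),slice(158,280)) if n=='top' else (slice(185,295),slice(235,330))
    m=np.zeros(g.shape,bool);m[box]=1
    m&=(P[:,:,2]>.006)&(P[:,:,2]<.1)
    nl,lab,st,ce=cv2.connectedComponentsWithStats(m.astype(np.uint8));i=1+np.argmax(st[1:,4]);q=P[lab==i]
    print(n,'clamp',cv2.minAreaRect((q[:,:2]*1000).astype(np.float32)),st[i])
    k=q[q[:,2]>.075];print('knob',len(k),cv2.minAreaRect((k[:,:2]*1000).astype(np.float32)),k.mean(0))
a=cv2.imread('pics/top0.png')[165:232,158:278];b=cv2.imread('pics/scene0.png')[190:292,240:325]
a=cv2.resize(a,None,fx=6,fy=6,interpolation=cv2.INTER_CUBIC);cv2.imwrite('pics/c1.png',a)
E
```

```text
top (345, 246) 0.028 351 z 0.0359 ((455.492431640625, -269.6487121582031), (48.0732307434082, 64.75753784179688), 10.014058113098145) [ 0.45417824 -0.26739344]
top (345, 246) 0.046 151 z 0.0517 ((456.5151672363281, -269.2052307128906), (30.656583786010742, 31.525352478027344), 63.949920654296875) [ 0.45561436 -0.2687854 ]
top (392, 288) 0.028 48 z 0.037 ((360.35089111328125, -332.09100341796875), (6.3912882804870605, 58.527427673339844), 86.64479064941406) [ 0.3583239 -0.3310313]
top (392, 288) 0.046 764 z 0.0545 ((359.6662902832031, -372.2637634277344), (59.990509033203125, 82.71287536621094), 0.20947737991809845) [ 0.35945493 -0.3702684 ]
top (341, 296) 0.028 170 z 0.0346 ((342.24554443359375, -256.63507080078125), (37.32654571533203, 34.88899612426758), 15.95557689666748) [ 0.3420995  -0.25523794]
none
top clamp ((571.964111328125, 29.248855590820312), (261.7413635253906, 86.13856506347656), 73.4081039428711) [ 163  170  111   58 3163]
knob 115 ((597.43798828125, 120.48178100585938), (12.424221992492676, 45.96787643432617), 72.55718994140625) [0.59654585 0.12012178 0.08548147]
sce
[... 555 characters left out ...]
3125), (77.79795837402344, 59.39675521850586), 84.64569091796875) [ 0.36300573 -0.36418355]
scene (265, 127) 0.028 80 z 0.035 ((338.3768005371094, -258.4158935546875), (35.12593460083008, 32.023597717285156), 77.9284896850586) [ 0.34218737 -0.2548158 ]
scene (265, 127) 0.046 55 z 0.0479 ((351.74713134765625, -344.14154052734375), (23.36684226989746, 42.97529602050781), 84.30765533447266) [ 0.35093817 -0.34502897]
scene clamp ((568.8753051757812, 28.425254821777344), (264.9132995605469, 82.71559143066406), 73.4194107055664) [ 246  194   76   96 2885]
knob 132 ((596.721923828125, 120.49309539794922), (13.566706657409668, 46.29630661010742), 72.63030242919922) [0.59812457 0.12165387 0.08387558]
```

View pics/c1.png

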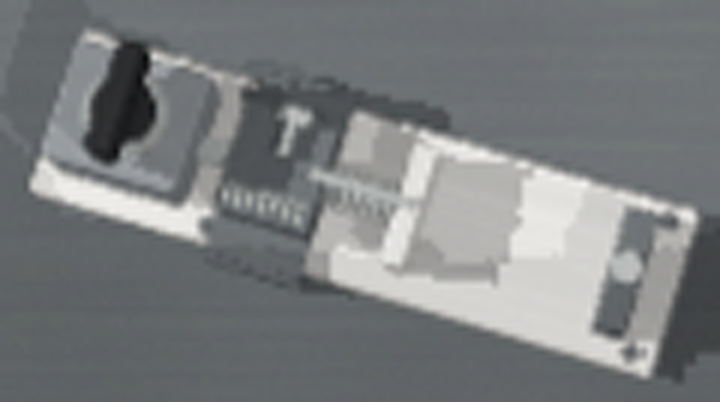

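```bash
python3 - <<'E'
from h import *
f=dict(np.load('top.npz'))
c=np.array([(85,28),(35,192),(697,208),(650,378)])/6+np.array([158,165])-.4
p=onplane(f,c,.012);print(p.round(4),'cen',p.mean(0))
d=p[0]+p[1]-p[2]-p[3];print('len',np.linalg.norm(d)/2,'yang',np.degrees(np.arctan2(d[1],d[0])))
print('w',np.linalg.norm(p[0]-p[1]),np.linalg.norm(p[2]-p[3]))
P=full(f)
print('tray z',np.percentile(P[205:290,440:512,2],[50,90,99]),'box',np.percentile(P[75:180,385:512,2],[90,99]))
E
```

```text
[[ 0.6419  0.1441  0.012 ]
 [ 0.574   0.1622  0.012 ]
 [ 0.5679 -0.1051  0.012 ]
 [ 0.499  -0.0858  0.012 ]] cen [0.57068396 0.0288399  0.012     ]
len 0.2595585613865399 yang 73.31703738616359
w 0.07033268216247603 0.0715433917019964
tray z [0.00433975 0.03377835 0.05698843] box [0.07989065 0.09284479]
```

>>> {"fn": "play_rows", "kwargs": {
  "commands": [
    [0,0,-10.36,0,0,0,0],
    [0,0,-10.36,0,0,0,0],
    [0,0,-10.36,0,0,0,0],
    [0,0,-10.36,0,0,0,0],
    [0,0,-10.36,0,0,0,0],
    [0,0,-10.36,0,0,0,0],
    [0,0,-10.36,0,0,0,0],
    [0,0,-10.36,0,0,0,0],
    [0,0,0,32,32,0,0],
    [0,0,0,32,32,0,0],
    [0,0,0,32,32,0,0],
    [0,0,0,32,32,0,0],
    [0,0,0,32,32,0,0],
    [0,0,0,32,32,0,0],
    [0,0,0,32,32,0,0],
    [0,0,0,32,32,0,0],
    [0,0,0,32,32,0,0],
    [0,0,0,35,28,0,0],
    [0,0,0,0,0,0,0],
    [0,0,0,0,0,0,0]
  ]
}}

```text
clock: 2.6
tcp_pos: [0.455, -0.2698, 0.2053]
orientation: [[-0.179, 0.984, -0.001], [0.984, 0.179, -0.0], [0.0, -0.001, -1.0]]
contact_force: [0.6, -1.3, -0.1]
width: 0.0941
grasp_force: 0.0
```

```bash
cat >> h.py <<'E'
def st():
    s=arm.sense();R=np.asarray(s['orientation']);p=np.asarray(s['tcp_pos'])
    print('t',s['clock'],'p',p.round(4),'yang %.2f'%np.degrees(np.arctan2(R[1,1],R[0,1])),'tilt',np.degrees(R[:2,2]).round(2),'F',np.round(s['contact_force'],1),'T',np.round(s['torque'],2),'w %.4f'%s['width'],'g %.1f'%s['grasp_force'],'j7 %.2f'%s['joints'][6])
    return p,R
def to(t,yang=None):
    p,R=st();print('shift mm',(R.T@(np.array(t)-p)*1000).round(1))
E
python3 -c "
from h import *
to([.4552,-.2695,.006])"
```

```text
t 2.6 p [ 0.455  -0.2698  0.2053] yang 10.34 tilt [-0.03 -0.  ] F [ 0.6 -1.3 -0.1] T [-0.04 -0.06  0.08] w 0.0941 g 0.0 j7 0.49
shift mm [  0.3   0.3 199.3]
```

>>> {"fn": "play_rows", "kwargs": {
  "commands": [
    [0,0,0,0,0,35,0],
    [0,0,0,0,0,35,0],
    [0,0,0,0,0,35,0],
    [0,0,0,0,0,35,0],
    [0,0,0,0,0,30,0],
    [0,0,0,0,0,15,0],
    [0,0,0,0,0,10,0],
    [0,0,0,0,0,4,0],
    [0,0,0,0,0,0,0],
    [0,0,0,0,0,0,255],
    [0,0,0,0,0,0,255],
    [0,0,0,0,0,0,255],
    [0,0,0,0,0,0,255],
    [0,0,0,0,0,0,255],
    [0,0,0,0,0,0,255],
    [0,0,0,0,0,0,255],
    [0,0,0,0,0,0,255]
  ]
}}

```text
clock: 4.72
tcp_pos: [0.4554, -0.2694, 0.0065]
orientation: [[-0.18, 0.984, -0.0], [0.984, 0.18, 0.0], [0.0, -0.0, -1.0]]
contact_force: [-1.8, -0.5, 2.4]
width: 0.0474
grasp_force: 30.0
```

```bash
python3 -c "
from h import *
to([.5528,-.0295,.12])"
```

```text
t 4.725 p [ 0.4554 -0.2694  0.0065] yang 10.34 tilt [-0.  0.] F [-1.8 -0.5  2.4] T [-0.03  0.2  -0.05] w 0.0474 g 30.0 j7 0.33
shift mm [ 218.5  138.9 -113.5]
```

>>> {"fn": "play_rows", "kwargs": {
  "commands": [
    [0,0,0,0,0,-14,255],
    [0,0,0,0,0,-30,255],
    [0,0,0,0,0,-35,255],
    [0,0,0,0,0,-35,255],
    [0,0,0,15,10,0,255],
    [0,0,0,29,18.4,0,255],
    [0,0,0,29,18.4,0,255],
    [0,0,0,29,18.4,0,255],
    [0,0,0,29,18.4,0,255],
    [0,0,0,29,18.4,0,255],
    [0,0,0,29,18.4,0,255],
    [0,0,0,19,12,0,255],
    [0,0,0,10.5,6.5,0,255],
    [0,0,5,0,0,0,255],
    [0,0,9,0,0,0,255],
    [0,0,9,0,0,0,255],
    [0,0,4,0,0,0,255],
    [0,0,0,0,0,0,255],
    [0,0,0,0,0,0,255]
  ]
}}

```text
clock: 7.1
tcp_pos: [0.5526, -0.0295, 0.1204]
orientation: [[0.285, 0.959, -0.0], [0.959, -0.285, 0.0], [-0.0, -0.0, -1.0]]
contact_force: [-0.4, -0.2, -3.7]
width: 0.0476
grasp_force: 30.0
```

```bash
python3 -c "
from h import *
to([.5528,-.0295,.0185])
grab('scene','s1.png')
a=cv2.imread('pics/s1.png')[120:320,180:380];cv2.imwrite('pics/s1c.png',cv2.resize(a,None,fx=3,fy=3,interpolation=cv2.INTER_CUBIC))"
```

```text
t 7.1 p [ 0.5526 -0.0295  0.1204] yang -16.56 tilt [-0.02  0.  ] F [-0.4 -0.2 -3.7] T [-0.04 -0.05  0.01] w 0.0476 g 30.0 j7 -0.52
shift mm [1.000e-01 2.000e-01 1.019e+02]
```

View pics/s1c.png

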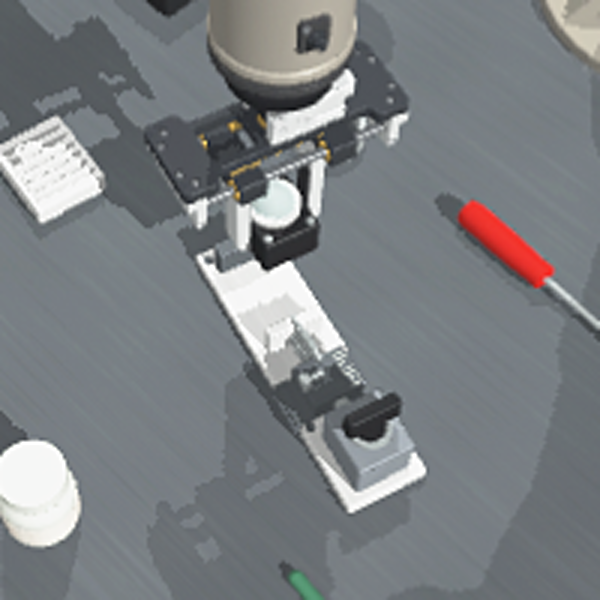

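The crop shows the module held lens up over the bed, and the knob wing unchanged. I'll lower it.

>>> {"fn": "play_rows", "kwargs": {
  "commands": [
    [0,0,0,0,0,15,255],
    [0,0,0,0,0,25,255],
    [0,0,0,0,0,25,255],
    [0,0,0,0,0,15,255],
    [0,0,0,0,0,8,255],
    [0,0,0,0,0,5,255],
    [0,0,0,0,0,3,255],
    [0,0,0,0,0,2,255],
    [0,0,0,0,0,1,255],
    [0,0,0,0,0,1,255],
    [0,0,0,0,0,0.5,255],
    [0,0,0,0,0,0,255],
    [0,0,0,0,0,0,255]
  ]
}}

```text
clock: 8.78
tcp_pos: [0.5529, -0.0295, 0.02]
orientation: [[0.287, 0.958, 0.0], [0.958, -0.287, 0.0], [0.0, 0.0, -1.0]]
contact_force: [-0.7, -0.6, -2.9]
width: 0.0483
grasp_force: 30.0
```

```bash
python3 -c "
from h import *
to([.5528,-.0295,.0185])"
```

```text
t 8.775 p [ 0.5529 -0.0295  0.02  ] yang -16.65 tilt [0. 0.] F [-0.7 -0.6 -2.9] T [-0.04 -0.03  0.  ] w 0.0483 g 30.0 j7 -0.61
shift mm [-0.1 -0.1  1.5]
```

>>> {"fn": "play_rows", "kwargs": {
  "commands": [
    [0,0,0,0,0,0.5,255],
    [0,0,0,0,0,0.5,255],
    [0,0,0,0,0,0.4,255],
    [0,0,0,0,0,0,255],
    [0,0,0,0,0,0,255]
  ]
}}

```text
clock: 9.4
tcp_pos: [0.5529, -0.0295, 0.0186]
orientation: [[0.287, 0.958, -0.0], [0.958, -0.287, 0.0], [0.0, -0.0, -1.0]]
contact_force: [-0.0, 0.1, -2.5]
width: 0.0476
grasp_force: 30.0
```

>>> {"fn": "play_rows", "kwargs": {
  "commands": [
    [0,0,0,0,0,0.3,255],
    [0,0,0,0,0,0,255],
    [0,0,0,0,0,0,255]
  ]
}}

```text
clock: 9.78
tcp_pos: [0.5529, -0.0295, 0.0185]
orientation: [[0.287, 0.958, 0.0], [0.958, -0.287, -0.0], [-0.0, 0.0, -1.0]]
contact_force: [-2.9, 0.6, 5.1]
width: 0.0481
grasp_force: 30.0
```

>>> {"fn": "play_rows", "kwargs": {
  "commands": [
    [0,0,0,0,0,0,90],
    [0,0,0,0,0,0,90],
    [0,0,0,0,0,0,90],
    [0,0,0,0,0,0,90],
    [0,0,0,0,0,-10,90],
    [0,0,0,0,0,-30,90],
    [0,0,0,0,0,-40,90],
    [0,0,0,0,0,-40,90],
    [0,0,-10,0,0,0,0],
    [0,0,-10,0,0,0,0],
    [0,0,-10,0,0,0,0],
    [0,0,-10,0,0,0,0],
    [0,0,-10,0,0,0,0],
    [0,0,-10,0,0,0,0],
    [0,0,-10,0,0,0,0],
    [0,0,-10,0,0,0,0],
    [0,0,-10,0,0,0,0],
    [0,0,0,0,0,0,0]
  ]
}}

```text
clock: 12.02
tcp_pos: [0.5529, -0.0297, 0.1388]
orientation: [[-0.958, 0.288, 0.0], [0.288, 0.958, 0.0], [-0.0, 0.0, -1.0]]
contact_force: [-0.4, 0.4, -0.4]
width: 0.094
grasp_force: 0.0
```

```bash
python3 -c "
from h import *
to([.597,.1205,.061])
grab('top','t1.png');grab('scene','s2.png')
a=cv2.imread('pics/t1.png')[165:232,158:278];b=cv2.imread('pics/s2.png')[190:292,240:325]
A=np.zeros((600,800,3),np.uint8);a=cv2.resize(a,(480,268),interpolation=2);b=cv2.resize(b,(319,383),interpolation=2)
A[:268,:480]=a;A[:383,481:]=b;cv2.imwrite('pics/m1.png',A[:390])"
```

```text
t 12.025 p [ 0.5529 -0.0297  0.1388] yang 73.27 tilt [0.02 0.01] F [-0.4  0.4 -0.4] T [-0.01 -0.12 -0.05] w 0.0940 g 0.0 j7 0.92
shift mm [  1.  156.5  77.8]
```

View pics/m1.png

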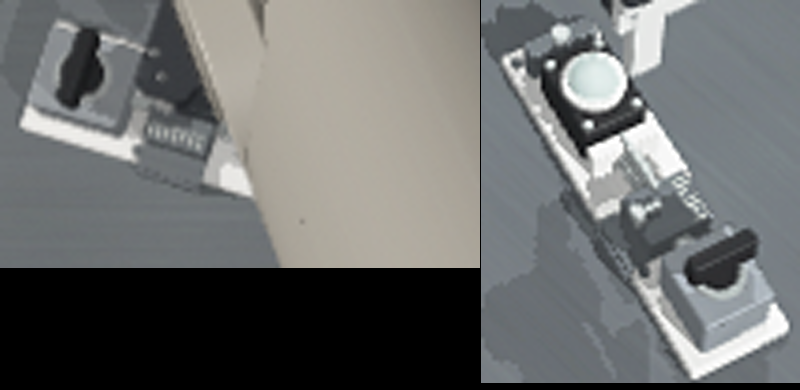

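The module stands lens up on the bed between the stop and the jaw, at about (595,85) in the right-hand crop. The arm hides the jaw in the top view, but the scene view shows it. I'll rectify the carriage region at pointer height from both cameras.

```bash
cat >> h.py <<'E'
Y=np.radians(73.35);ey=np.array([np.cos(Y),np.sin(Y)]);ex=np.array([ey[1],-ey[0]]);C=np.array([.597,.1205])-.098*ey
def rect(f,col,z=.042,x0=-.03,x1=.03,y0=-.04,y1=.06,s=.00025):
    # rows: clamp x from x1 (top) down to x0, cols: clamp y from y0 (left) to y1
    gy,gx=np.meshgrid(np.arange(y0,y1,s),np.arange(x1,x0,-s))
    w=C+gx[...,None]*ex+gy[...,None]*ey
    p=np.dstack([w,np.full(gx.shape,z)]).reshape(-1,3)
    q=(p-np.asarray(f['origin']))@np.asarray(f['orientation']);u=q[:,:2]/q[:,2:]
    u=u*(1+float(f['k1'])*(u**2).sum(1,keepdims=True));K=np.asarray(f['intrinsics'])
    u=u@np.diag([K[0,0],K[1,1]])+K[:2,2]
    return cv2.remap(col,u[:,0].reshape(gx.shape).astype(np.float32),u[:,1].reshape(gx.shape).astype(np.float32),cv2.INTER_CUBIC)
E
python3 - <<'E'
from h import *
ft=dict(np.load('top.npz'));fs=dict(np.load('scene.npz'))
a=rect(ft,cv2.imread('pics/top0.png'));b=rect(fs,cv2.imread('pics/s2.png'));
A=np.vstack([a,np.zeros((8,400,3),np.uint8),b]);A=cv2.resize(A,None,fx=1.2,fy=1.2)
A=cv2.resize(np.vstack([a,b]),(640,768*1))[:,:];cv2.imwrite('pics/r1.png',cv2.resize(A,(500,600)))
E
```

```text
(no output)
```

View pics/r1.png

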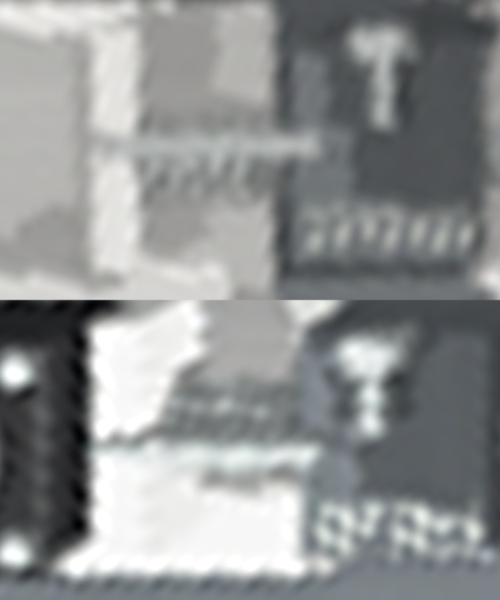

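```bash
cat >> h.py <<'E'
def prof(im,xlo,xhi,y0,y1,s=.00025):
    g=im.astype(float).mean(2);r=lambda x:int(round((.03-x)/s));c=lambda y:int(round((y+.04)/s))
    return g[r(xhi):r(xlo),c(y0):c(y1)].mean(0)
E
python3 - <<'E'
from h import *
ft=dict(np.load('top.npz'));fs=dict(np.load('scene.npz'))
for n,im in(('top',rect(ft,cv2.imread('pics/top0.png'))),('scene',rect(fs,cv2.imread('pics/s2.png')))):
    g=im.astype(float).mean(2)
    print(n,'bar cross x mm',[(round(30-i*.25,1),int(g[i,200:250].mean())) for i in range(90,150,4)])
    for lo,hi in((-.001,.001),(.000,.003),(.006,.012)):
        p=prof(im,lo,hi,.014,.046);print(lo,hi,[int(v) for v in p[::4]])
E
```

```text
top bar cross x mm [(7.5, 115), (6.5, 115), (5.5, 119), (4.5, 129), (3.5, 144), (2.5, 163), (1.5, 178), (0.5, 179), (-0.5, 163), (-1.5, 141), (-2.5, 123), (-3.5, 114), (-4.5, 111), (-5.5, 110), (-6.5, 111)]
-0.001 0.001 [175, 177, 178, 173, 168, 165, 170, 175, 169, 158, 139, 122, 113, 110, 114, 112, 99, 86, 79, 81, 83, 82, 82, 81, 82, 82, 82, 81, 81, 82, 83, 83]
0.0 0.003 [173, 175, 175, 172, 170, 168, 171, 176, 172, 158, 139, 123, 118, 116, 117, 116, 105, 91, 81, 79, 81, 80, 79, 79, 81, 82, 82, 81, 81, 81, 82, 83]
0.006 0.012 [138, 113, 91, 82, 89, 105, 116, 119, 117, 116, 113, 105, 94, 85, 82, 82, 82, 81, 85, 97, 117, 144, 165, 165, 137, 99, 72, 66, 70, 77, 81, 82]
scene bar cross x mm [(7.5, 133), (6.5, 125), (5.5, 118), (4.5, 117), (3.5, 121), (2.5, 131), (1.5, 156), (0.5, 193), (-0.5, 222), (-1.5, 225), (-2.5, 203), (-3.5, 173), (-4.5, 154), (-5.5, 155), (-6.5, 171)]
-0.001 0.001 [194, 202, 205, 208, 210, 207, 209, 215, 209, 188, 159, 134, 120, 117, 118, 120, 116, 107, 95, 88, 86, 89, 92, 94, 93, 93, 94, 94, 94, 94, 94, 94]
0.0 0.003 [159, 158, 156, 158, 160, 159, 159, 158, 154, 147, 132, 118, 112, 109, 112, 119, 125, 125, 120, 116, 115, 112, 106, 99, 95, 94, 94, 94, 94, 94, 94, 94]
0.006 0.012 [126, 122, 123, 120, 115, 114, 119, 128, 134, 137, 138, 134, 122, 106, 93, 89, 98, 124, 162, 202, 221, 202, 158, 117, 93, 80, 73, 73, 80, 88, 93, 95]
```

```bash
python3 - <<'E'
from h import *
f=dict(np.load('scene.npz'));P=full(f);c=f['color'].astype(float).mean(2)
q=P-np.r_[C,0];cx=q[:,:,:2]@ex*1000;cy=q[:,:,:2]@ey*1000;z=P[:,:,2]*1000
def show(m,t):
    for v,u in np.argwhere(m): print(t,u,v,'x %.1f y %.1f z %.1f I %d'%(cx[v,u],cy[v,u],z[v,u],c[v,u]))
show((cx>3)&(cx<26)&(cy>27)&(cy<42)&(z>30)&(c>125),'rider')
show((abs(cx+1)<2.2)&(cy>10)&(cy<32)&(z>30),'bar')
E
```

```text
rider 291 187 x 5.6 y 28.4 z 267.8 I 146
rider 289 188 x 10.6 y 29.1 z 268.7 I 153
rider 287 189 x 15.4 y 29.5 z 268.9 I 162
rider 288 189 x 11.9 y 27.9 z 264.6 I 233
rider 288 190 x 11.6 y 27.7 z 260.8 I 236
rider 282 191 x 25.8 y 28.2 z 267.5 I 146
rider 284 191 x 20.7 y 27.5 z 263.2 I 232
rider 282 192 x 25.2 y 27.6 z 262.7 I 233
rider 283 192 x 22.8 y 27.5 z 261.1 I 231
rider 281 244 x 16.9 y 28.4 z 42.2 I 157
rider 284 244 x 8.4 y 28.5 z 34.9 I 157
rider 285 244 x 10.1 y 35.2 z 47.5 I 173
rider 286 244 x 6.7 y 34.3 z 43.1 I 234
rider 287 244 x 4.4 y 35.2 z 42.5 I 208
rider 280 245 x 20.8 y 30.4 z 43.9 I 234
rider 281 245 x 18.6 y 31.3 z 43.5 I 228
rider 282 245 x 17.0 y 33.2 z 45.3 I 221
rider 283 245 x 14.9 y 34.3 z 45.2 I 169
rider 284 245 x 13.6 y 36.5 z 47.7 I 232
rider 285 245 x 11.3 y 37.3 z 47.0 I 207
rider 286 245 x 7.3 y 35.7 z 40.9 I 131
rider 280 246 x 21.2 y 31.4 z 40.8 I 203
rider 281 246 x 20.0 y 33.8 z 43.9 I 233
rider 282 246 x 16.7 y 33.1 z 39.9 I 230
rider 283 246 x 16.0 y 36.3 z 44.4 I 213
rider 284 246 x 12.8 y 35.8 z 40.9 I 129
rider 280 247 x 22.3 y 33.4 z 
[... 2579 characters left out ...]
 236
bar 291 192 x -1.0 y 20.8 z 236.5 I 221
bar 284 235 x -0.3 y 12.1 z 45.5 I 228
bar 284 236 x 0.9 y 14.3 z 45.2 I 198
bar 284 237 x 0.8 y 14.6 z 40.6 I 163
bar 285 237 x -0.4 y 17.1 z 43.6 I 230
bar 286 237 x -2.0 y 18.9 z 45.2 I 165
bar 284 238 x -0.2 y 13.5 z 33.1 I 125
bar 286 238 x -0.6 y 21.3 z 45.2 I 227
bar 285 239 x -0.1 y 18.3 z 36.0 I 143
bar 286 239 x -0.9 y 21.3 z 40.0 I 222
bar 286 240 x 0.7 y 24.1 z 41.1 I 133
bar 287 240 x -1.8 y 24.6 z 39.7 I 133
bar 286 241 x 1.0 y 24.9 z 37.6 I 108
bar 287 241 x -0.7 y 26.5 z 38.8 I 117
bar 287 242 x -0.3 y 27.7 z 36.1 I 125
bar 288 242 x -2.6 y 28.5 z 35.5 I 98
bar 289 242 x -3.1 y 31.8 z 40.5 I 99
bar 288 243 x -1.2 y 30.9 z 35.6 I 90
```

>>> {"fn": "play_rows", "kwargs": {
  "commands": [
    [0,0,0,0,20,0,0],
    [0,0,0,0,30,0,0],
    [0,0,0,0,30,0,0],
    [0,0,0,0,30,0,0],
    [0,0,0,0,30,0,0],
    [0,0,0,0,16.5,0,0],
    [0,0,0,1,0,0,0],
    [0,0,0,0,0,20,0],
    [0,0,0,0,0,25,0],
    [0,0,0,0,0,20,0],
    [0,0,0,0,0,10,0],
    [0,0,0,0,0,2.8,0],
    [0,0,0,0,0,0,0]
  ]
}}

```text
clock: 13.75
tcp_pos: [0.597, 0.1208, 0.0608]
orientation: [[-0.958, 0.287, 0.0], [0.287, 0.958, 0.0], [-0.0, 0.0, -1.0]]
contact_force: [-0.3, 0.0, 0.7]
width: 0.0939
grasp_force: 0.0
```

```bash
python3 -c "
from h import *
to([.597,.1205,.061])
grab('scene','s3.png');grab('top','t3.png')
a=cv2.imread('pics/s3.png')[150:320,200:360];b=cv2.imread('pics/t3.png')[150:240,140:290]
A=np.zeros((510,800,3),np.uint8);A[:425,:400]=cv2.resize(a,(400,425));A[:240,400:]=cv2.resize(b,(400,240));cv2.imwrite('pics/m3.png',A)"
```

```text
t 13.75 p [0.597  0.1208 0.0608] yang 73.34 tilt [0.02 0.01] F [-0.3  0.   0.7] T [ 0.06 -0.16  0.02] w 0.0939 g 0.0 j7 0.58
shift mm [-0.1 -0.3 -0.2]
```

View pics/m3.png

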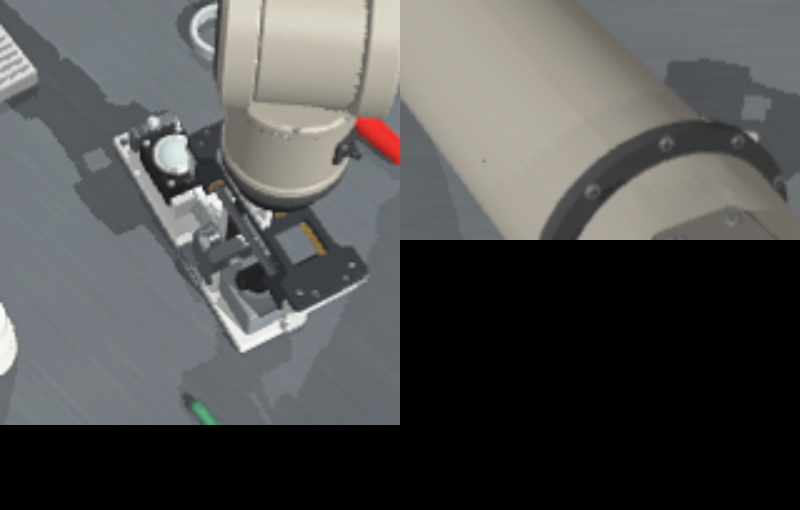

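The tool sits over the knob, and the carriage is partly hidden by the hand in the scene view, at (215,240). Next I'll close on the wing.

>>> {"fn": "play_rows", "kwargs": {
  "commands": [
    [0,0,0,0,0,0,255],
    [0,0,0,0,0,0,255],
    [0,0,0,0,0,0,255],
    [0,0,0,0,0,0,255],
    [0,0,0,0,0,0,255],
    [0,0,0,0,0,0,255],
    [0,0,0,0,0,0,255],
    [0,0,0,0,0,0,255],
    [0,0,0,0,0,0,255]
  ]
}}

```text
clock: 14.98
tcp_pos: [0.5967, 0.1205, 0.0605]
orientation: [[-0.958, 0.287, -0.0], [0.287, 0.958, -0.0], [0.0, -0.0, -1.0]]
contact_force: [-1.4, -1.1, 0.9]
width: 0.0242
grasp_force: 30.0
```

```bash
python3 - <<'E'
from h import *
st()
ft=dict(np.load('top.npz'));fs=dict(np.load('scene.npz'))
for n,f,fn in(('top',ft,'top0.png'),('scene',fs,'scene0.png')):
    im=rect(f,cv2.imread('pics/'+fn),z=.040,y0=-.13,y1=-.06)
    g=im.astype(float).mean(2)
    r=lambda x:int((.03-x)/.00025)
    for lo,hi in((-.02,-.01),(.01,.02)): print(n,[int(v) for v in g[r(hi):r(lo)].mean(0)[::8]],'y from -130 step 2mm')
E
```

```text
t 14.975 p [0.5967 0.1205 0.0605] yang 73.33 tilt [-0.01 -0.01] F [-1.4 -1.1  0.9] T [-0.32 -0.01  0.03] w 0.0242 g 30.0 j7 0.58
top [71, 103, 148, 158, 155, 156, 156, 155, 124, 92, 99, 99, 100, 99, 108, 152, 203, 211, 209, 209, 209, 209, 209, 209, 209, 209, 209, 209, 209, 209, 209, 209, 209, 209, 208] y from -130 step 2mm
top [72, 107, 159, 170, 171, 165, 167, 171, 143, 114, 114, 114, 115, 114, 119, 150, 195, 209, 207, 207, 207, 207, 207, 207, 214, 225, 227, 226, 227, 226, 227, 227, 226, 227, 228] y from -130 step 2mm
scene [106, 106, 107, 109, 107, 101, 86, 71, 82, 106, 108, 105, 104, 104, 118, 120, 110, 108, 108, 115, 127, 141, 183, 231, 239, 237, 236, 236, 236, 236, 236, 236, 236, 236, 236] y from -130 step 2mm
scene [73, 74, 73, 73, 73, 73, 71, 68, 94, 128, 133, 132, 131, 131, 140, 130, 111, 110, 111, 111, 106, 113, 162, 222, 241, 237, 235, 235, 235, 235, 235, 234, 240, 247, 247] y from -130 step 2mm
```

The measured 24 mm opening means the fingertips are on the hub below the wing, so I'll open, rise 6.5 mm and grip again.

>>> {"fn": "play_rows", "kwargs": {
  "commands": [
    [0,0,0,0,0,0,150],
    [0,0,0,0,0,0,150],
    [0,0,0,0,0,0,150],
    [0,0,0,0,0,-3.5,150],
    [0,0,0,0,0,-3,150],
    [0,0,0,0,0,0,255],
    [0,0,0,0,0,0,255],
    [0,0,0,0,0,0,255],
    [0,0,0,0,0,0,255],
    [0,0,0,0,0,0,255],
    [0,0,0,0,0,0,255]
  ]
}}

```text
clock: 16.35
tcp_pos: [0.5967, 0.1206, 0.0669]
orientation: [[-0.958, 0.287, -0.0], [0.287, 0.958, -0.0], [0.0, -0.0, -1.0]]
contact_force: [-0.7, -1.3, -0.3]
width: 0.012
grasp_force: 30.0
```

Now it grips the 12 mm wing. I'll turn it 165° clockwise.

>>> {"fn": "play_rows", "kwargs": {
  "commands": [
    [0,0,5,0,0,0,255],
    [0,0,10,0,0,0,255],
    [0,0,10,0,0,0,255],
    [0,0,10,0,0,0,255],
    [0,0,10,0,0,0,255],
    [0,0,10,0,0,0,255],
    [0,0,10,0,0,0,255],
    [0,0,10,0,0,0,255],
    [0,0,10,0,0,0,255],
    [0,0,10,0,0,0,255],
    [0,0,10,0,0,0,255],
    [0,0,10,0,0,0,255],
    [0,0,10,0,0,0,255],
    [0,0,10,0,0,0,255],
    [0,0,10,0,0,0,255],
    [0,0,10,0,0,0,255],
    [0,0,10,0,0,0,255],
    [0,0,0,0,0,0,255],
    [0,0,0,0,0,0,255]
  ]
}}

```text
clock: 18.73
tcp_pos: [0.5985, 0.1202, 0.067]
orientation: [[1.0, -0.03, 0.003], [-0.03, -1.0, -0.0], [0.003, 0.0, -1.0]]
contact_force: [10.4, -2.7, -8.8]
width: 0.0116
grasp_force: 30.0
```

```bash
python3 -c "
from h import *
to([.597,.1205,.067])
f=grab('scene','s4.png')
a=rect(f,cv2.imread('pics/s4.png'),y0=-.06,y1=.06,s=.00025)
b=cv2.imread('pics/s4.png')[200:300,240:340]
A=np.zeros((440,900,3),np.uint8);A[:400,:400]=cv2.resize(b,(400,400),interpolation=2);A[:240,410:410+480]=a;cv2.imwrite('pics/m4.png',A[:410,:790])"
```

```text
t 18.725 p [0.5985 0.1202 0.067 ] yang -91.69 tilt [ 0.18 -0.01] F [10.4 -2.7 -8.8] T [-0.85 -2.65 -0.05] w 0.0116 g 30.0 j7 -1.93
shift mm [-1.5 -0.3  0. ]
```

View pics/m4.png

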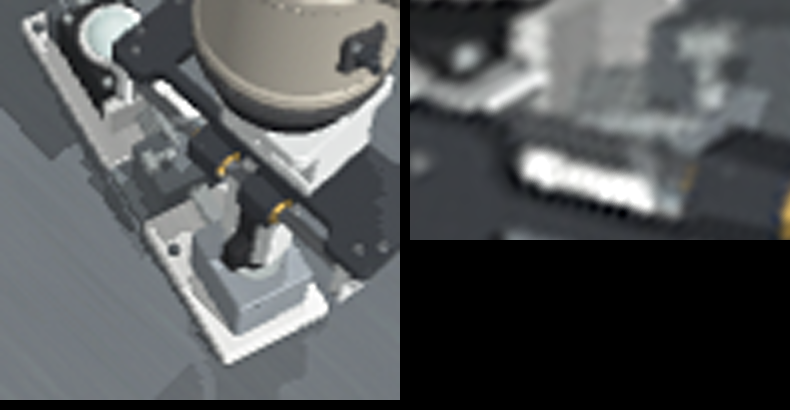

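The hand still grips the wing. In the left crop the carriage, at about (165,165), has moved towards the module. I'll turn 20° more, let go, withdraw and look.

>>> {"fn": "play_rows", "kwargs": {
  "commands": [
    [0,0,10,0,0,0,255],
    [0,0,10,0,0,0,255],
    [0,0,0,0,0,0,255],
    [0,0,0,0,0,0,100],
    [0,0,0,0,0,0,100],
    [0,0,0,0,0,0,100],
    [0,0,0,0,0,-20,100],
    [0,0,0,0,0,-35,100],
    [0,0,0,0,0,-35,100],
    [0,0,0,-35,-22,0,100],
    [0,0,0,-45,-27,0,100],
    [0,0,0,-45,-27,0,100],
    [0,0,0,-45,-27,0,100],
    [0,0,0,-43,-27,0,100],
    [0,0,0,0,0,0,100]
  ]
}}

```text
clock: 20.65
tcp_pos: [0.4441, 0.3236, 0.1572]
orientation: [[0.932, -0.363, -0.001], [-0.363, -0.932, 0.001], [-0.001, -0.001, -1.0]]
contact_force: [0.6, -0.4, -0.7]
width: 0.0572
grasp_force: 0.0
```

```bash
cat > m.py <<'E'
import sys
from h import *
tag=sys.argv[1];st();out=[]
for n in('top','scene'):
    f=grab(n,n[0]+tag+'.png')
    im=rect(f,cv2.imread('pics/'+n[0]+tag+'.png'),y0=-.055,y1=.045);out.append(im)
    off=.015
    b=(-.001,.001) if n=='scene' else (.000,.002)
    for lo,hi in(b,(.006,.012)):
        p=prof(im,lo,hi,-.025+off,.03+off);print(n,lo,[int(v) for v in p[::4]],'from y=-25 step 1mm')
    P=full(f);
    for nm in [1]:
        v,u=np.mgrid[:384,:512]
        q=P[:,:,:2]-C;m=(P[:,:,2]>.075)&(P[:,:,2]<.1)&(np.abs(q@ey-.098)<.04)&(np.abs(q@ex)<.04)
        if m.sum()>20: print('knob',m.sum(),cv2.minAreaRect((P[m][:,:2]*1000).astype(np.float32)))
cv2.imwrite('pics/r'+tag+'.png',cv2.resize(np.vstack(out),(500,600)))
E
python3 m.py 5
```

```text
t 20.65 p [0.4441 0.3236 0.1572] yang -111.31 tilt [-0.03  0.07] F [ 0.6 -0.4 -0.7] T [0.01 0.04 0.01] w 0.0572 g 0.0 j7 -2.70
top 0.0 [179, 176, 176, 178, 179, 177, 175, 174, 176, 178, 178, 177, 175, 176, 179, 180, 181, 180, 178, 174, 173, 176, 179, 181, 181, 180, 178, 175, 177, 180, 180, 177, 172, 176, 178, 163, 137, 112, 102, 101, 104, 110, 114, 114, 113, 113, 114, 114, 115, 115, 115, 115, 115, 115, 113] from y=-25 step 1mm
top 0.006 [177, 154, 147, 148, 151, 151, 150, 149, 148, 149, 150, 152, 151, 149, 150, 151, 146, 128, 101, 83, 83, 98, 113, 118, 117, 112, 104, 94, 89, 89, 89, 87, 86, 83, 84, 92, 107, 130, 156, 170, 160, 133, 110, 104, 108, 112, 113, 113, 114, 115, 115, 115, 111, 103, 94] from y=-25 step 1mm
knob 120 ((597.553955078125, 121.226318359375), (13.487813949584961, 45.60646057128906), 67.97899627685547)
scene -0.001 [198, 186, 185, 185, 181, 182, 188, 196, 202, 205, 205, 207, 208, 208, 216, 226, 226, 217, 207, 198, 197, 202, 208, 215, 226, 225, 215, 206, 199, 194, 196, 202, 205, 206, 198, 180, 162, 146, 131, 121, 118, 121, 127, 129, 128, 127, 127, 128, 129, 130, 130, 131, 131, 130, 132] from y=-25 step 1mm
scene 0.006 [247, 247, 243, 225, 199, 177, 162, 145, 126, 118, 121, 129, 137, 143, 149, 156, 161, 155, 141, 129, 122, 116, 117, 124, 133, 135, 130, 119, 109, 102, 97, 91, 88, 101, 137, 184, 217, 227, 220, 202, 173, 140, 118, 108, 108, 112, 119, 126, 129, 130, 130, 130, 131, 132, 133] from y=-25 step 1mm
knob 130 ((597.4094848632812, 121.50943756103516), (13.677874565124512, 45.9585075378418), 68.37467193603516)
```

View pics/r5.png

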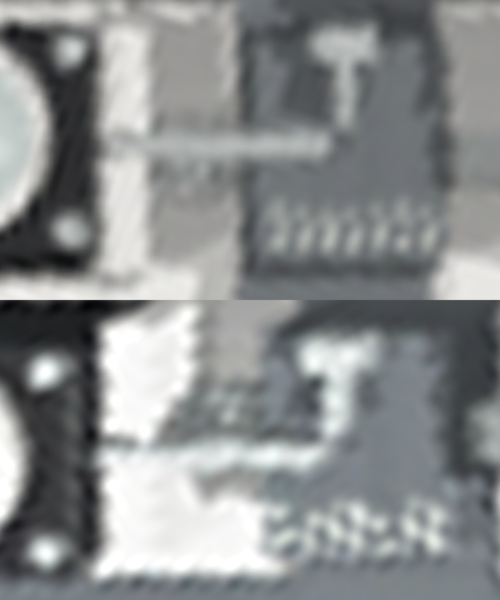

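Top strip (upper): the pointer tip is at u≈330 and the tooth at u≈345. In the scene strip (lower) they are at about 325 and 338. So the deflection is about 9 mm with about 2.5 mm left, and the module is against the stop. I'll turn the tool back half a turn and regrip.

>>> {"fn": "play_rows", "kwargs": {
  "commands": [
    [0,0,-10.56,0,0,0,100],
    [0,0,-10.56,0,0,0,100],
    [0,0,-10.56,0,0,0,100],
    [0,0,-10.56,0,0,0,100],
    [0,0,-10.56,0,0,0,100],
    [0,0,-10.56,0,0,0,100],
    [0,0,-10.56,0,0,0,100],
    [0,0,-10.56,0,0,0,100],
    [0,0,-10.56,0,0,0,100],
    [0,0,-10.56,0,0,0,100],
    [0,0,-10.56,0,0,0,100],
    [0,0,-10.56,0,0,0,100],
    [0,0,-10.56,0,0,0,100],
    [0,0,-10.56,0,0,0,100],
    [0,0,-10.56,0,0,0,100],
    [0,0,-10.56,0,0,0,100],
    [0,0,-10.56,0,0,0,100],
    [0,0,0,0,0,0,100]
  ]
}}

```text
clock: 23.0
tcp_pos: [0.4477, 0.3188, 0.1569]
orientation: [[-0.925, 0.38, -0.0], [0.38, 0.925, -0.0], [0.0, -0.0, -1.0]]
contact_force: [0.1, -0.2, 0.2]
width: 0.0573
grasp_force: 0.0
```

```bash
python3 -c "
from h import *
to([.5975,.1212,.067])"
```

```text
t 23.0 p [0.4477 0.3188 0.1569] yang 67.68 tilt [-0.01 -0.01] F [ 0.1 -0.2  0.2] T [ 0.02 -0.22 -0.05] w 0.0573 g 0.0 j7 0.25
shift mm [-213.6 -125.9   89.9]
```

>>> {"fn": "play_rows", "kwargs": {
  "commands": [
    [0,0,0,-25,-15,0,100],
    [0,0,0,-45,-26,0,100],
    [0,0,0,-45,-26,0,100],
    [0,0,0,-45,-26,0,100],
    [0,0,0,-35,-21,0,100],
    [0,0,0,-18.6,-11.9,0,100],
    [0,0,0,0,0,25,100],
    [0,0,0,0,0,30,100],
    [0,0,0,0,0,20,100],
    [0,0,0,0,0,10,100],
    [0,0,0,0,0,5,100],
    [0,0,0,0,0,0,100],
    [0,0,0,0,0,0,255],
    [0,0,0,0,0,0,255],
    [0,0,0,0,0,0,255],
    [0,0,0,0,0,0,255],
    [0,0,0,0,0,0,255],
    [0,0,0,0,0,0,255]
  ]
}}

```text
clock: 25.25
tcp_pos: [0.5964, 0.1209, 0.0669]
orientation: [[-0.926, 0.378, -0.002], [0.378, 0.926, -0.003], [0.001, -0.003, -1.0]]
contact_force: [-6.2, -10.0, 8.1]
width: 0.0115
grasp_force: 30.0
```

>>> {"fn": "play_rows", "kwargs": {
  "commands": [
    [0,0,4,0,0,0,255],
    [0,0,4,0,0,0,255],
    [0,0,4,0,0,0,255],
    [0,0,4,0,0,0,255],
    [0,0,0,0,0,0,255],
    [0,0,0,0,0,0,255]
  ]
}}

```text
clock: 26.0
tcp_pos: [0.5966, 0.1212, 0.067]
orientation: [[-0.786, 0.618, -0.001], [0.618, 0.786, -0.002], [-0.0, -0.003, -1.0]]
contact_force: [-4.7, -8.5, 7.3]
width: 0.0117
grasp_force: 30.0
```

```bash
python3 -c "
from h import *
st()"
```

```text
t 26.0 p [0.5966 0.1212 0.067 ] yang 51.80 tilt [-0.08 -0.13] F [-4.7 -8.5  7.3] T [-1.98  0.97  0.05] w 0.0117 g 30.0 j7 0.39
```

>>> {"fn": "play_rows", "kwargs": {
  "commands": [
    [0,0,0,0,0,0,100],
    [0,0,0,0,0,0,100],
    [0,0,0,0,0,0,100],
    [0,0,0,0,0,-20,100],
    [0,0,0,0,0,-35,100],
    [0,0,0,0,0,-35,100],
    [0,0,0,40,11,0,100],
    [0,0,0,50,13,0,100],
    [0,0,0,50,13,0,100],
    [0,0,0,50,13,0,100],
    [0,0,0,50,13,0,100],
    [0,0,0,0,0,0,100]
  ]
}}

```text
clock: 27.5
tcp_pos: [0.4448, 0.3245, 0.1587]
orientation: [[-0.79, 0.613, 0.001], [0.613, 0.79, 0.002], [0.001, 0.002, -1.0]]
contact_force: [-0.3, -0.8, -0.3]
width: 0.0567
grasp_force: 0.0
```

```bash
python3 m.py 6
```

```text
t 27.5 p [0.4448 0.3245 0.1587] yang 52.21 tilt [0.05 0.11] F [-0.3 -0.8 -0.3] T [ 0.03 -0.2   0.01] w 0.0567 g 0.0 j7 -0.01
top 0.0 [180, 177, 177, 178, 179, 178, 176, 174, 176, 179, 180, 178, 176, 178, 180, 182, 183, 180, 177, 175, 177, 179, 179, 181, 181, 181, 179, 177, 178, 180, 180, 177, 173, 176, 177, 161, 137, 113, 103, 102, 104, 108, 113, 114, 114, 114, 115, 115, 116, 115, 115, 115, 115, 113, 113] from y=-25 step 1mm
top 0.006 [177, 155, 147, 149, 152, 152, 151, 149, 148, 148, 149, 151, 150, 147, 142, 127, 102, 81, 80, 96, 112, 118, 117, 116, 111, 101, 90, 84, 83, 84, 83, 81, 84, 91, 107, 135, 165, 177, 160, 129, 108, 106, 110, 113, 114, 114, 114, 115, 115, 115, 114, 114, 113, 109, 103] from y=-25 step 1mm
knob 117 ((597.3812255859375, 121.33496856689453), (12.715387344360352, 45.15403366088867), 53.1458740234375)
scene -0.001 [198, 186, 186, 186, 182, 183, 189, 196, 202, 205, 205, 207, 208, 208, 217, 226, 226, 217, 208, 199, 197, 201, 207, 215, 226, 226, 215, 206, 199, 192, 190, 198, 210, 213, 199, 173, 154, 141, 130, 123, 121, 122, 125, 127, 128, 128, 128, 129, 130, 131, 131, 131, 131, 130, 128] from y=-25 step 1mm
scene 0.006 [247, 247, 243, 225, 200, 178, 163, 145, 127, 120, 124, 130, 130, 125, 121, 119, 120, 117, 113, 114, 123, 135, 141, 139, 134, 130, 124, 113, 100, 88, 86, 106, 151, 201, 229, 233, 221, 198, 167, 135, 113, 108, 113, 121, 127, 129, 129, 130, 131, 131, 131, 131, 131, 131, 129] from y=-25 step 1mm
knob 134 ((596.744384765625, 120.69865417480469), (12.596050262451172, 45.161407470703125), 51.56011962890625)
```

View pics/r6.png

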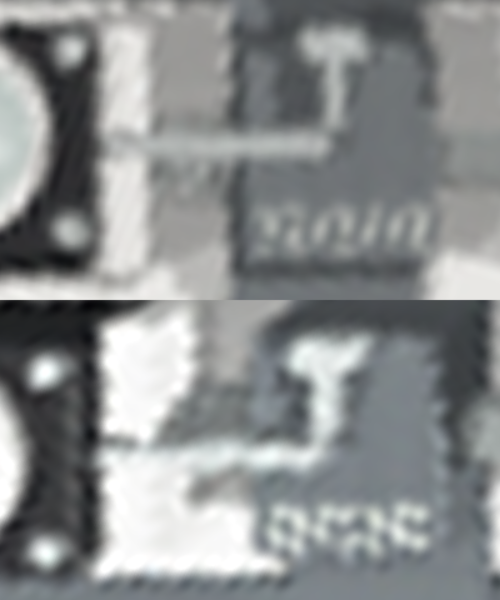

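The tooth is now nearly at the tip: u≈335 against 330 in the top strip, and about level in the scene strip. Allowing for parallax, about 0.7 mm remains, which is a 6° turn. The regrip shift comes next.

```bash
python3 -c "
from h import *
to([.5970,.1212,.067])"
```

```text
t 27.6 p [0.4475 0.3212 0.1581] yang 51.93 tilt [0.07 0.02] F [ 0.4 -0.7 -0.1] T [-0.03 -0.15  0.02] w 0.0571 g 0.0 j7 -0.01
shift mm [-241.   -65.3   91.2]
```

>>> {"fn": "play_rows", "kwargs": {
  "commands": [
    [0,0,0,-31,-8,0,100],
    [0,0,0,-50,-13,0,100],
    [0,0,0,-50,-14,0,100],
    [0,0,0,-50,-14,0,100],
    [0,0,0,-40,-11,0,100],
    [0,0,0,-20,-5.3,0,100],
    [0,0,0,0,0,25,100],
    [0,0,0,0,0,30,100],
    [0,0,0,0,0,20,100],
    [0,0,0,0,0,11,100],
    [0,0,0,0,0,5,100],
    [0,0,0,0,0,0,100],
    [0,0,0,0,0,0,255],
    [0,0,0,0,0,0,255],
    [0,0,0,0,0,0,255],
    [0,0,0,0,0,0,255],
    [0,0,0,0,0,0,255],
    [0,0,0,0,0,0,255]
  ]
}}

```text
clock: 29.85
tcp_pos: [0.5968, 0.1209, 0.0661]
orientation: [[-0.787, 0.617, 0.0], [0.617, 0.787, 0.0], [-0.0, 0.001, -1.0]]
contact_force: [1.4, 2.4, -1.1]
width: 0.0117
grasp_force: 30.0
```

>>> {"fn": "play_rows", "kwargs": {
  "commands": [
    [0,0,1.5,0,0,0,255],
    [0,0,1.5,0,0,0,255],
    [0,0,1.5,0,0,0,255],
    [0,0,1.5,0,0,0,255],
    [0,0,0,0,0,0,255],
    [0,0,0,0,0,0,255]
  ]
}}

```text
clock: 30.6
tcp_pos: [0.5968, 0.1209, 0.0661]
orientation: [[-0.717, 0.697, 0.001], [0.697, 0.717, 0.0], [-0.0, 0.001, -1.0]]
contact_force: [3.8, 3.9, -1.6]
width: 0.0117
grasp_force: 30.0
```

>>> {"fn": "play_rows", "kwargs": {
  "commands": [
    [0,0,0,0,0,0,100],
    [0,0,0,0,0,0,100],
    [0,0,0,0,0,0,100],
    [0,0,0,0,0,-20,100],
    [0,0,0,0,0,-35,100],
    [0,0,0,0,0,-35,100],
    [0,0,0,40,11,0,100],
    [0,0,0,50,13,0,100],
    [0,0,0,50,13,0,100],
    [0,0,0,50,13,0,100],
    [0,0,0,50,13,0,100],
    [0,0,0,0,0,0,100]
  ]
}}

```text
clock: 32.1
tcp_pos: [0.4658, 0.3369, 0.1577]
orientation: [[-0.722, 0.692, 0.001], [0.692, 0.722, 0.002], [0.001, 0.002, -1.0]]
contact_force: [0.4, 0.1, 0.0]
width: 0.0572
grasp_force: 0.0
```

```bash
python3 m.py 7
```

```text
t 32.1 p [0.4658 0.3369 0.1577] yang 46.20 tilt [0.03 0.12] F [0.4 0.1 0. ] T [-0.02 -0.15 -0.01] w 0.0572 g 0.0 j7 -0.10
top 0.0 [180, 177, 177, 178, 179, 178, 176, 174, 176, 178, 179, 178, 176, 177, 180, 182, 182, 180, 177, 175, 177, 179, 179, 181, 181, 181, 179, 176, 178, 181, 181, 178, 173, 177, 178, 162, 138, 114, 104, 103, 104, 108, 113, 114, 114, 114, 115, 116, 116, 116, 114, 114, 113, 113, 113] from y=-25 step 1mm
top 0.006 [177, 154, 147, 150, 152, 152, 151, 149, 148, 148, 149, 151, 149, 142, 132, 115, 95, 84, 91, 108, 119, 119, 116, 111, 102, 91, 84, 83, 84, 83, 82, 82, 89, 104, 128, 158, 176, 170, 141, 112, 101, 106, 112, 114, 114, 114, 114, 115, 116, 116, 115, 114, 113, 112, 112] from y=-25 step 1mm
knob 123 ((597.4027709960938, 120.72517395019531), (13.160273551940918, 43.799949645996094), 46.29848098754883)
scene -0.001 [198, 187, 186, 186, 182, 183, 189, 196, 202, 205, 205, 208, 209, 209, 217, 227, 227, 218, 209, 200, 197, 201, 207, 216, 227, 226, 215, 206, 199, 192, 190, 198, 210, 215, 200, 173, 152, 139, 130, 124, 120, 121, 125, 128, 129, 129, 130, 130, 131, 131, 131, 131, 130, 129, 127] from y=-25 step 1mm
scene 0.006 [247, 247, 243, 225, 200, 179, 163, 146, 127, 120, 124, 130, 130, 126, 121, 119, 119, 118, 115, 116, 123, 132, 138, 138, 132, 121, 109, 98, 90, 87, 92, 115, 156, 199, 221, 217, 198, 176, 151, 128, 111, 107, 114, 122, 128, 129, 130, 130, 131, 131, 131, 131, 130, 128, 130] from y=-25 step 1mm
knob 140 ((596.8112182617188, 120.93830108642578), (13.431777954101562, 45.10953903198242), 46.15085983276367)
```

View pics/r7.png

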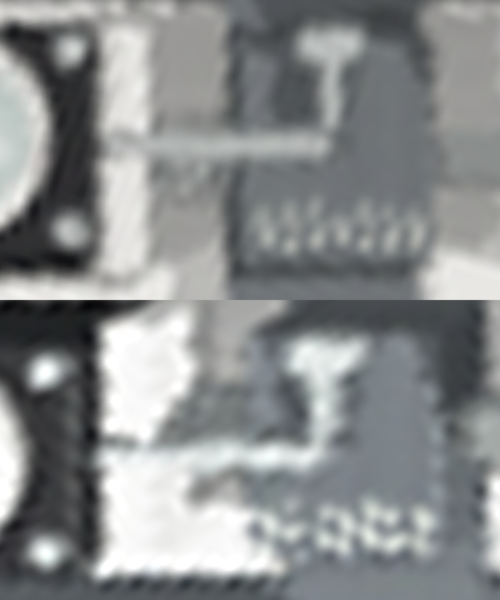

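The tooth and the pointer tip are now level within about 0.4 mm: +0.35 mm in the top view and −0.3 mm in the scene view. The robot is clear of everything, so I'll hand it in.

```bash
python3 -c "
from h import *
print(arm.hand_in())"
```

```text
the job is handed in; nothing more can be done
None
```

The lamp module is on the bed, lens up and clamped against the stop, the pointer is level with the set mark to within about 0.4 mm by both cameras, and the job was handed in at about 32 s with the robot clear; the hand-in returned no verdict.

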